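# Level the lantern jig rail

### The job

Stand the blue spirit level lengthwise on top of the narrow aluminium rail, between the two red marks, and let go of it. The sprung rail only sits down on its levelling foot while it is pressed, and then it still slopes: turn the black knob of the foot until, with the level pressed down by the fingertips so that the foot stands firmly on its steel plate, the bubble lies between the two lines of the vial. Finish while still pressing on the level, with the knob let go, the bubble centred and the jar, the brass finial and the wooden block left where they are.

Things in the scene. Friction and masses are not known exactly. Their poses are not given: they have to be found in the camera images.
- level_mid (a point): Centre (half-way up) of the loose blue spirit level, 24 mm wide (its x), 180 mm long (its y), 40 mm high (its z), 0.2 to 0.45 kg, standing on the bench at the start. Green vial in the middle 68 mm of its top; press on the flat blue tops of its end parts, 34 to 86 mm from the centre along y. It works either way round.
- bubble (a joint): Position of the middle of the pale 16 mm long bubble along the level's own y axis (m), 0 = centred, travel -0.021 to +0.021. It moves towards the higher end, 0.6 mm per milliradian of slope (10 mm per degree), and takes about 2 s to settle. The two black lines stand 12 mm either side of the middle, so the bubble is between them within 4 mm of 0.
- seat (a point): Point on the rail's top face midway between the two red marks (110 mm either side): the middle of the level's underside goes here. Its y runs along the rail towards the knob, its z is normal to the top. The aluminium rail is 30 mm wide (x), 15 mm thick, 325 mm long, its top about 60 mm above the bench; its pivot is 90 mm from here towards -y.
- rail (a joint): Tip of the rail about its pivot (rad), growing as the knob end rises, 0 = level. A spring lifts the knob end to the stop at 0.04, also with the level lying on it; about 5 N on the level's knob half brings it down, 10 to 15 N there seats the foot firmly on the plate.
- foot_grip (a point): Grip point on the black knob of the levelling foot: on its upright axis, 30 mm above the rail's top, 170 mm from the seat point along the rail; it rides with the rail. The grip bar is 44 mm long (this point's x), 14 mm thick (its y) and reaches from 8 to 42 mm above the rail's top, over a disc 48 mm across.
- foot (a joint): Turn of the knob (rad), growing clockwise seen from above, 0 to 3.2. The foot gets 6 mm longer per rad, raising the knob end by 0.023 rad of slope per rad of turn (foot 260 mm from the pivot). At the start it is too short by 0.6 to 1.5 rad. Friction 0.12 N m; it stays where left under up to 25 N of pressing.
- pad: Rubber pad, 32 mm across, under the screw of the levelling foot below the knob; origin at its underside. Hangs clear of the plate until the rail is pressed down.
- plate: Fixed steel packing plate on the bench under the foot, 70 x 60 mm, its thickness differing from job to job (about 11 to 13 mm).
- jar: Bystander: amber jar with a black cap, 48 mm across, 62 mm high, origin at its underside.
- finial: Bystander: turned brass lantern finial, 44 mm across, 56 mm high, origin at its underside.
- drillblock: Bystander: brown wooden block, 50 x 70 x 45 mm high, origin at its underside.
Mind the look-alikes: they are no part of the job. Several things look just like the plate: the one meant starts farthest to the robot's left. What is shaped like the part that bears level_mid but purple is not meant.

How it is judged:
On the way:
1. the level stands on the rail between the red marks, let go (x of level_mid in the frame of seat between -0.012 and 0.012 m and y of level_mid in the frame of seat between -0.025 and 0.025 m and z of level_mid in the frame of seat between 0.016 and 0.024 m and angle between the y axis of level_mid and the y axis of seat, either way round below 0.12 rad and contact force between the fingers and level below 0.1 N), for 0.2 s.
At the end, for the whole second after the job is handed in: The level stands upright on the rail (within 12 mm across, 25 mm along of midway between the marks, 7 degrees in line), the fingers press on it with more than 4 N, the foot's pad bears on the plate with more than 1.5 N, the bubble is within 4 mm of the middle, and the robot does not touch the knob (value of joint bubble between -0.004 and 0.004 m and contact force between the fingers and level above 4 N and contact force between pad and plate above 1.5 N and contact force between each of the arm, the fingers and foot below 0.1 N and x of level_mid in the frame of seat between -0.012 and 0.012 m and y of level_mid in the frame of seat between -0.025 and 0.025 m and z of level_mid in the frame of seat between 0.016 and 0.024 m and angle between the y axis of level_mid and the y axis of seat, either way round below 0.12 rad and angle between level_mid's own z axis and vertical below 0.06 rad); the arm keeps its last pose, push and grip.
It fails at once if a bystander is moved more than 20 mm (distance of any of jar, finial, drillblock from where it was at the start of the episode above 0.02 m).
It also fails if it takes over 72 s, if anything falls off the work surface, if the arm or the gripper's body presses on something with over 40 N, if the wrist force passes 120 N, or if a joint passes its speed limit or range.

### The arm

A 6-joint arm with a two-finger parallel gripper is mounted at the origin on the work surface. World frame = base frame: x ahead of the robot, y to its left, z up, the work surface at z = 0. Lengths are in m, angles in rad, forces in N, time in s.
With the tool pointing down it reaches from about 0.4 to 0.825 m from the base axis. Payload 7 kg.
Tool frame: the origin (TCP) lies between the finger pads; the fingertips stand 11 mm ahead of it and the grasp point (between the pads) lies 8 mm behind it; x points along the fingers, z is the direction in which the jaws open and shut, and the axes are right-handed (so a half turn about x gives the same grasp; the last joint's range is limited). The gripper opens to 88 mm and grips with 3 to 60 N. Pads are 19 mm wide; open, the fingers measure 130 mm over their backs; the gripper's body (78 mm by 193 mm) begins 47 mm behind the grasp point.
Start: joints at [1.609, 0.359, 0.012, 0, -1.224, -0.288], TCP at [0.167, 0.654, 0.238] pointing down, gripper open.
Joint ranges: [-3.07, 3.07], [-1.43, 2.12], [-1.02, 1.25], [-3.03, 1.67], [-3.05, -0], [-3.03, 3.03]. Speed limits (rad/s): [2.39, 2.39, 3.01, 3.14, 3.14, 3.14].

### API

Orientations are given as [roll, pitch, yaw] about the fixed x, y, z axes, in that order (R = Rz(yaw) Ry(pitch) Rx(roll)).
In Python, from station import arm gives the robot as it stands.
- The arm moves only by the tool jog_arm, never from a script. Its argument "motion" is a list of rows, each an object of numbers: "dx", "dy", "dz": the shift along the tool's x, y, z in m; "twist": the turn about the tool's x in degrees. In form: [{"dx": .., "dy": .., "dz": .., "twist": ..}, ...]. A call has 1 to 20 rows; each row is the pose to reach, as a shift and turn from the pose commanded when the call began, along the tool's axes at that moment; what a row does not reach only later rows make up. A row lasts 1/12 s, in which the tool goes at most 41.7 mm and 7.16 degrees, less where a joint would pass 70% of its speed; a pose out of reach is approached as far as the arm can. A call with a gripper value outside its range is refused whole. "gripper" is the finger opening in m, from 0 to 0.0876, set as the call begins (left out, the last holds). The fingers move at their own pace and stop on an object; "newtons" is the grip in N (left out, the last holds). Time passes only in rows, so rows that repeat a pose let the fingers close. It gives the time, the measured TCP pose, the force and the opening at its end, in the units of the state.
- arm.get_state(): the state, without advancing time (a new reading comes with each control period).
- arm.grab_frame(name): name is "side" or "top"; returns the picture (420x560x3 uint8, red, green, blue); there is no depth.
- arm.camera_model(name): a dict with "camera_matrix" (3x3 intrinsics, pixels), "eye" and "attitude" of the camera in the world. Camera axes: x right, y down, z forward; pixel columns grow to the right and rows downward; lengths in m; the calibration is good to about 2 mm. A picture is of the moment at which its call begins. camera_model takes no time and is no camera call.
- arm.job_done(): hands the job in, once; it reports no verdict.
The state is a dict: "t": time; "q": joint angles; "qd": joint speeds; "joint_efforts": joint torques, N m; "eef_pos": TCP position; "ee_rot": TCP orientation; "force": force on the tool from outside, world axes, zero at the start; "moment": the same for the moment, N m; "width": finger opening in m.
Only numpy, scipy, OpenCV 4.12 (cv2) and the standard library are available. Lean on these libraries where they do the work, as an engineer would, in place of code of your own. Each camera call takes 0.05 s, during which the arm holds its last target.

## Working session

There is one attempt and no reset: what is moved stays moved. The work goes in short steps, Python scripts to look and compute and a tool call to move; the robot and the scene stay as the last step left them, time stands still between calls to the robot, and variables do not carry over. Pictures are saved under pics/ and viewed, and the job is handed in when it is done.

Besides the shell and the picture viewer there is one more tool, called after "Call:" as name([rows], argument=value, ...), one row to a line, values as JSON. jog_arm: Moves the arm, as the interface text tells. Its arguments: {"type":"object","properties":{"motion":{"type":"array"},"gripper":{"type":"number"},"newtons":{"type":"number"}},"required":["motion"]}

```bash
ls -la; mkdir -p pics
python3 - <<'E'
from station import arm
import cv2, json
s=arm.get_state(); print(s)
for n in("side","top"):
    im=arm.grab_frame(n); cv2.imwrite(f"pics/{n}0.png",im[:,:,::-1]); print(n,arm.camera_model(n))
E
```

```text
total 12
drwxr-xr-x  3 agent agent 4096 Dec  7 14:08 .
drwxr-xr-x 23 root  root  4096 Dec  7 14:08 ..
drwxr-xr-x  2 agent agent 4096 Dec  7 14:08 pics
{'t': 0.0, 'q': array([ 1.60907902e+00,  3.59369663e-01,  1.10652512e-02, -3.21204935e-04,
       -1.22411255e+00, -2.88097094e-01]), 'qd': array([-0.00081122, -0.00031808, -0.00167771, -0.00119069, -0.00132982,
       -0.00073136]), 'joint_efforts': array([-3.68823848e-04, -5.82715237e+01,  2.93048286e+01,  6.99703574e+00,
        6.96582603e-03, -1.65651168e-04]), 'eef_pos': array([0.16679655, 0.65358222, 0.23664182]), 'ee_rot': array([ 0.10391445,  1.56914779, -1.71680567]), 'force': array([-0.3118569 , -0.88428683, -0.10890583]), 'moment': array([-0.05360479, -0.03243457,  0.01292178]), 'width': 0.08789451072474798}
side {'camera_matrix': array([[432.96541481,   0.        , 279.57061582],
       [  0.        , 432.96541481, 210.24462418],
       [  0.        ,   0.        ,   1.        ]]), 'eye': array([ 0.35166159, -0.82806877,  0.74289349]), 'attitude': array([-2.23587904,  0.00634096, -0.24904559])}
top {'camera_matrix': array([[521.83189511,   0.        , 280.71892533],
       [  0.        , 521.83189511, 204.29051709],
       [  0.        ,   0.        ,   1.        ]]), 'eye': array([ 0.48393467, -0.02238072,  1.24521235]), 'attitude': array([-3.07498013e+00, -7.58149163e-04, -1.54525371e+00])}
```

View pics/side0.png

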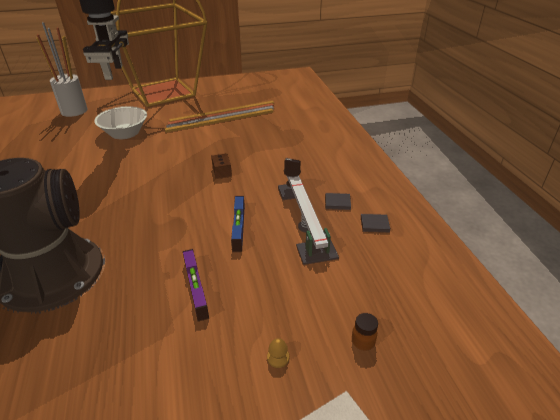

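View pics/top0.png

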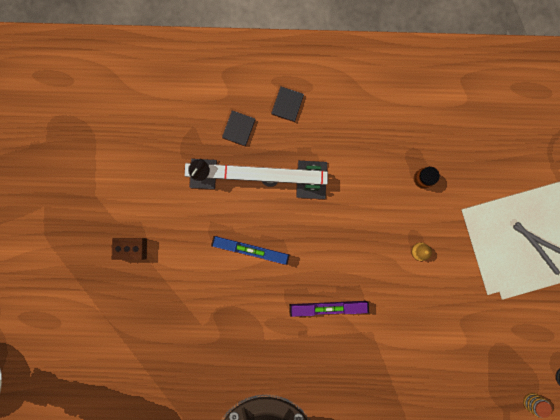

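```bash
cat > h.py <<'E'
import numpy as np, cv2
from station import arm
from scipy.spatial.transform import Rotation as Ro
def cam(n):
    m=arm.camera_model(n); return m["camera_matrix"],m["eye"],Ro.from_euler('xyz',m["attitude"]).as_matrix()
def ray(n,uv):
    K,e,R=cam(n); d=R@np.linalg.inv(K)@np.array([uv[0],uv[1],1.]); return e,d
def atz(n,uv,z):
    e,d=ray(n,uv); return e+d*(z-e[2])/d[2]
def tri(a,b):
    e1,d1=ray("side",a); e2,d2=ray("top",b)
    t=np.linalg.lstsq(np.c_[d1,-d2],e2-e1,rcond=None)[0]
    p,q=e1+t[0]*d1,e2+t[1]*d2; return (p+q)/2,np.linalg.norm(p-q)
def proj(n,p):
    K,e,R=cam(n); c=K@(R.T@(np.asarray(p)-e)); return c[:2]/c[2]
def crop(n,img,x0,y0,w,h,f,out):
    c=cv2.resize(img[y0:y0+h,x0:x0+w],None,fx=f,fy=f,interpolation=cv2.INTER_CUBIC)
    for i in range(0,w,10):
        cv2.line(c,(i*f,0),(i*f,8 if (x0+i)%50 else 20),(255,255,0),1)
        if (x0+i)%20==0: cv2.putText(c,str(x0+i),(i*f,20),0,.35,(255,255,255),1)
    for i in range(0,h,10):
        cv2.line(c,(0,i*f),(8,i*f),(255,255,0),1)
        if (y0+i)%20==0: cv2.putText(c,str(y0+i),(10,i*f+4),0,.35,(255,255,255),1)
    cv2.imwrite(out,c)
E
python3 - <<'E'
import cv2
from h import crop
t=cv2.imread("pics/top0.png"); s=cv2.imread("pics/side0.png")
crop("top",t,180,80,160,120,5,"pics/c1.png")
crop("top",t,200,220,110,60,7,"pics/c2.png")
crop("side",s,260,150,100,120,5,"pics/c3.png")
crop("side",s,200,140,80,120,5,"pics/c4.png")
E
```

```text
(no output)
```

View pics/c1.png

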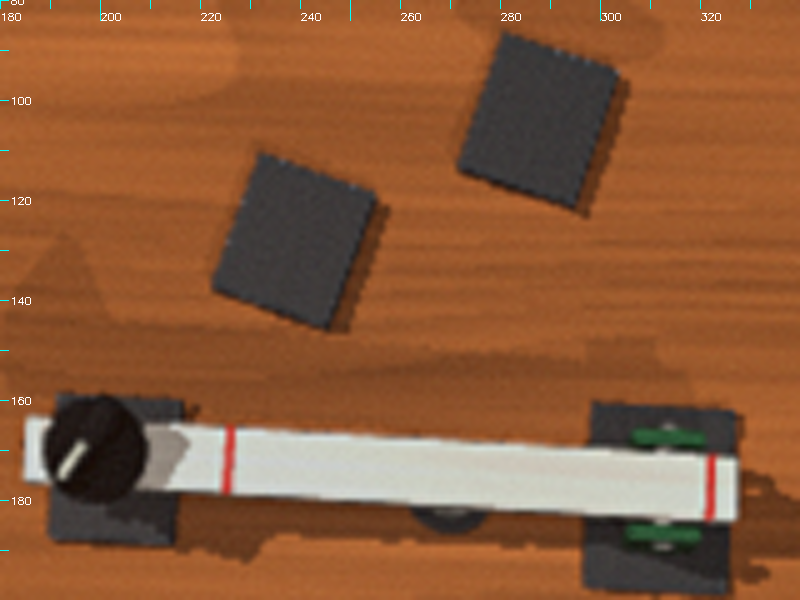

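View pics/c2.png

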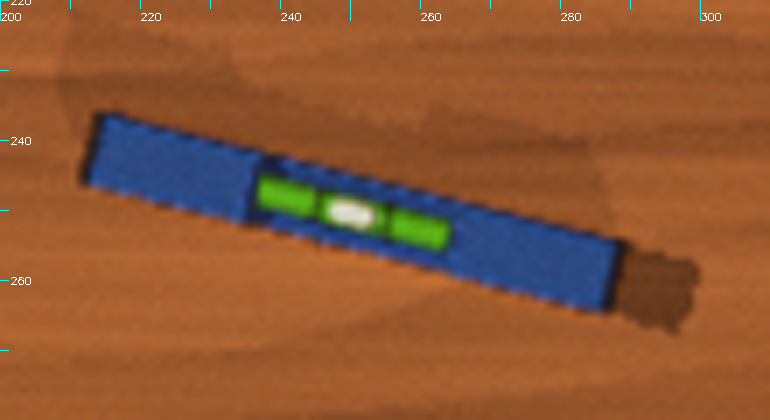

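View pics/c3.png

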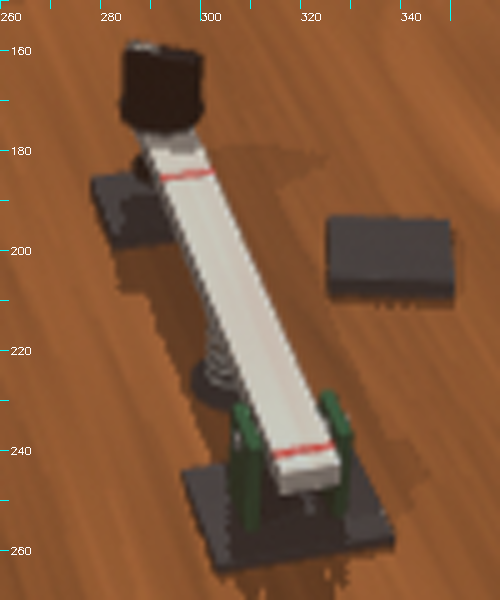

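View pics/c4.png

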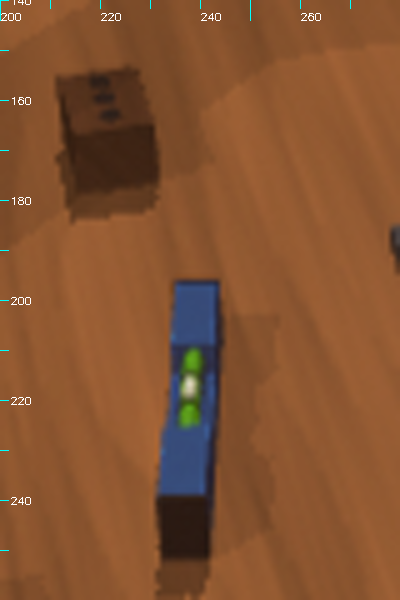

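Run:
```python
from h import *
t=cv2.imread("pics/top0.png"); s=cv2.imread("pics/side0.png")
c=t[155:195,180:220].astype(float); c=np.clip((c-5)*5,0,255).astype('uint8'); 
a=cv2.resize(c,None,fx=14,fy=14,interpolation=cv2.INTER_CUBIC); cv2.imwrite("pics/k1.png",a)
c=s[150:190,270:310].astype(float); c=np.clip((c-5)*4,0,255).astype('uint8')
a=cv2.resize(c,None,fx=14,fy=14,interpolation=cv2.INTER_CUBIC); cv2.imwrite("pics/k2.png",a)
# level
L=[(214,236),(211.5,246),(289,254.5),(287,264.5)]
P=[atz("top",p,.04) for p in L]
for p in P: print(p.round(4))
print("len",np.linalg.norm(P[0]-P[2]),"wid",np.linalg.norm(P[0]-P[1]),"mid",np.mean(P,0))
d=(P[0]+P[1]-P[2]-P[3]); print("yaw of axis",np.degrees(np.arctan2(d[1],d[0])))
# bubble/vial center tri
print("vial tri",tri((237.5,217),(250,250)))
# corners tri: far left-end corners
print(tri((235,196),(211.5,246)),tri((244,196),(214,236)),tri((231,239),(287,264.5)),tri((241.5,239),(289,254.5)))
# marks: knob mark ends: top (226,165)-(225,178.5); side (290,185)-(300.5,183.5)
print("mk1",tri((290,185),(225,178.5)),tri((300.5,183.5),(226,165.2)))
print("mk2",tri((313,241),(321.5,184)),tri((324,239),(322,171)))
```

```text
[0.4872 0.1306 0.04  ]
[0.464  0.1356 0.04  ]
[ 0.4491 -0.0432  0.04  ]
[ 0.4261 -0.0392  0.04  ]
len 0.17798474100021616 wid 0.02364301443533434 mid [0.45661729 0.04594988 0.04      ]
yaw of axis 77.71070247261568
vial tri (array([0.45694461, 0.04698664, 0.0358401 ]), np.float64(0.00020709003576139775))
(array([0.46478353, 0.13560794, 0.03913281]), np.float64(0.001512909164180696)) (array([0.48843095, 0.13066506, 0.03818229]), np.float64(0.0025559955882583046)) (array([ 0.42619229, -0.03919055,  0.04103715]), np.float64(1.4064816238625288e-05)) (array([ 0.45010462, -0.04340166,  0.03918623]), np.float64(0.002036576441907813))
mk1 (array([0.61609863, 0.10684121, 0.06865197]), np.float64(0.0033912610975755796)) (array([0.64599312, 0.10560785, 0.06925115]), np.float64(0.004272698212330522))
mk2 (array([ 0.61115092, -0.1131159 ,  0.05699749]), np.float64(0.0019457425016934783)) (array([ 0.63976203, -0.11328188,  0.05716693]), np.float64(0.0046625046925833965))
```

View pics/k1.png

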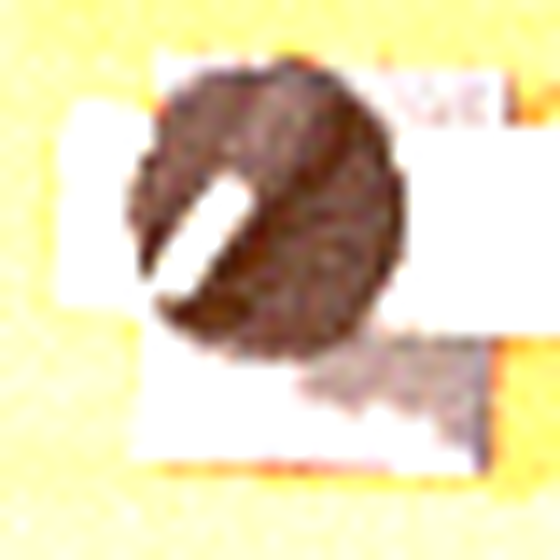

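View pics/k2.png

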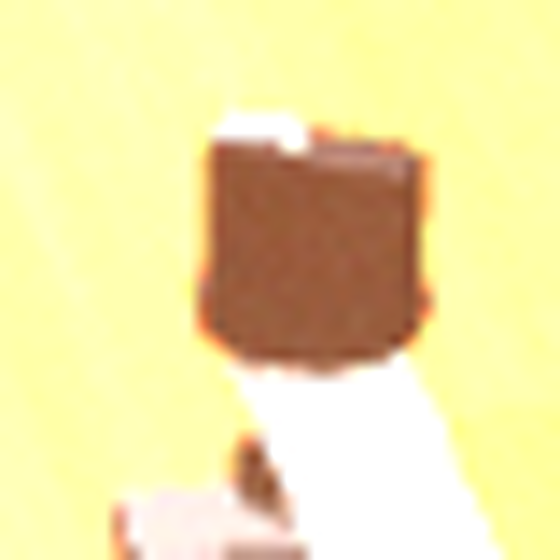

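```bash
cat >> h.py <<'E'
def tool():
    s=arm.get_state(); R=Ro.from_euler('xyz',s["ee_rot"]).as_matrix(); return s,R
def go(target,jawdeg=None):
    s,R=tool(); d=R.T@(np.asarray(target)-s["eef_pos"])
    a=np.degrees(np.arctan2(R[1,2],R[0,2]))
    print("t",round(s["t"],2),"pos",s["eef_pos"].round(4),"jaw",a.round(2),"d(tool)",d.round(4),"F",s["force"].round(2),"w",round(s["width"],4),"q6",s["q"][5].round(3))
    if jawdeg is not None:
        tw=-(jawdeg-a); tw=(tw+90)%180-90
        print("twist",round(tw,2))
E
python3 - <<'E'
from h import *
s,R=tool(); print(R.round(3))
go([.457,.0465,.12],-12.4)
for z in(.06,.063,.068):
  print(z,[atz("top",p,z).round(4) for p in((225,178.5),(226,165.2),(321.5,184),(322,171))])
# knob top centre: bar top about z=.112
print("knob", [atz("top",(199.,171),z).round(4) for z in(.08,.112)], atz("top",(198.8,170),.078))
print(proj("top",[.6325,.1665,.112]),proj("side",[.6325,.1665,.112]))
E
```

```text
[[-0.     0.969 -0.247]
 [-0.001 -0.247 -0.969]
 [-1.     0.     0.001]]
t 0.1 pos [0.1668 0.6537 0.2367] jaw -104.32 d(tool) [0.1175 0.4313 0.5163] F [-0.39  0.61 -0.74] w 0.0872 q6 -0.288
twist 88.08
0.06 [array([0.6188, 0.1074, 0.06  ]), array([0.6494, 0.1062, 0.06  ]), array([ 0.6118, -0.1131,  0.06  ]), array([ 0.6417, -0.1137,  0.06  ])]
0.063 [array([0.6184, 0.1071, 0.063 ]), array([0.649 , 0.1058, 0.063 ]), array([ 0.6115, -0.1129,  0.063 ]), array([ 0.6413, -0.1134,  0.063 ])]
0.068 [array([0.6178, 0.1066, 0.068 ]), array([0.6483, 0.1053, 0.068 ]), array([ 0.6109, -0.1125,  0.068 ]), array([ 0.6406, -0.113 ,  0.068 ])]
knob [array([0.6319, 0.1642, 0.08  ]), array([0.6279, 0.1591, 0.112 ])] [0.6344242  0.16506576 0.078     ]
[195.68820665 168.8024054 ] [290.74769603 159.36432183]
```

Call:
jog_arm([
  {"dx":0.003,"dy":0.012,"dz":0.014,"twist":3},
  {"dx":0.008,"dy":0.035,"dz":0.042,"twist":9},
  {"dx":0.014,"dy":0.06,"dz":0.07,"twist":15},
  {"dx":0.02,"dy":0.085,"dz":0.1,"twist":21},
  {"dx":0.025,"dy":0.11,"dz":0.13,"twist":27},
  {"dx":0.03,"dy":0.135,"dz":0.16,"twist":33},
  {"dx":0.036,"dy":0.16,"dz":0.19,"twist":39},
  {"dx":0.042,"dy":0.185,"dz":0.22,"twist":45},
  {"dx":0.05,"dy":0.21,"dz":0.25,"twist":50},
  {"dx":0.056,"dy":0.235,"dz":0.28,"twist":55},
  {"dx":0.062,"dy":0.26,"dz":0.31,"twist":60},
  {"dx":0.07,"dy":0.285,"dz":0.34,"twist":65},
  {"dx":0.076,"dy":0.31,"dz":0.37,"twist":70},
  {"dx":0.082,"dy":0.335,"dz":0.4,"twist":74},
  {"dx":0.09,"dy":0.36,"dz":0.43,"twist":78},
  {"dx":0.1,"dy":0.385,"dz":0.46,"twist":82},
  {"dx":0.108,"dy":0.408,"dz":0.488,"twist":85},
  {"dx":0.117,"dy":0.425,"dz":0.509,"twist":87},
  {"dx":0.117,"dy":0.431,"dz":0.516,"twist":88},
  {"dx":0.117,"dy":0.431,"dz":0.516,"twist":88},
], gripper=0.06)

```text
t: 1.77
eef_pos: [0.4569, 0.0454, 0.1198]
ee_rot: [0.755, 1.569, -2.606]
force: [0.7, 0.8, -0.1]
width: 0.0598
```

Run:
```python
from h import *
go([.457,.0462,.022],-12.4)
im=arm.grab_frame("top"); cv2.imwrite("pics/t1.png",im[:,:,::-1]); im=arm.grab_frame("side"); cv2.imwrite("pics/s1.png",im[:,:,::-1])
```

```text
t 1.77 pos [0.4569 0.0454 0.1198] jaw 167.45 d(tool) [ 0.0978 -0.0009 -0.    ] F [ 0.75  0.79 -0.09] w 0.0598 q6 -0.749
twist -0.15
```

View pics/s1.png

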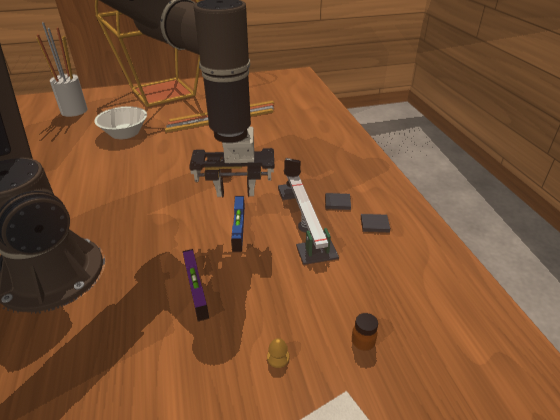

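Call:
jog_arm([
  {"dx":0.01},
  {"dx":0.03},
  {"dx":0.05},
  {"dx":0.07},
  {"dx":0.085},
  {"dx":0.095},
  {"dx":0.098},
  {"dx":0.098},
  {"dx":0.098},
])

```text
invalid input
```

Call:
jog_arm([
  {"dx":0},
  {"dx":0},
  {"dx":0},
  {"dx":0},
  {"dx":0},
  {"dx":0},
  {"dx":0},
  {"dx":0},
], gripper=0.0, newtons=30)

```text
invalid input
```

Call:
jog_arm([
  {"dx":-0.004},
  {"dx":-0.015},
  {"dx":-0.035},
  {"dx":-0.055},
  {"dx":-0.075},
  {"dx":-0.09},
  {"dx":-0.098},
  {"dx":-0.1},
  {"dx":-0.1},
])

```text
invalid input
```

Run:
```python
from h import *
go([.630,-.0037,.120],178.4)
im=arm.grab_frame("top"); cv2.imwrite("pics/t2.png",im[:,:,::-1]); im=arm.grab_frame("side"); cv2.imwrite("pics/s2.png",im[:,:,::-1])
a=np.hstack([cv2.imread("pics/s2.png")[110:310,150:350],cv2.imread("pics/t2.png")[150:350,150:350]]); cv2.imwrite("pics/a2.png",cv2.resize(a,None,fx=2,fy=2,interpolation=cv2.INTER_CUBIC))
```

```text
t 1.87 pos [0.4569 0.0474 0.1205] jaw 167.64 d(tool) [ 0.0005  0.0129 -0.18  ] F [-0.68 -0.48 -1.35] w 0.0602 q6 -0.75
twist -10.76
```

View pics/a2.png

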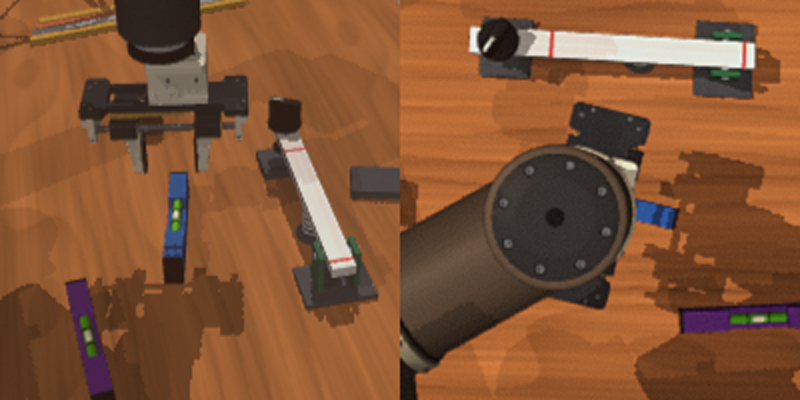

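The calls were refused because every row needs all four keys; nothing moved. I'll resend them complete.

Call:
jog_arm([
  {"dx":0.01,"dy":0,"dz":0,"twist":0},
  {"dx":0.03,"dy":0,"dz":0,"twist":0},
  {"dx":0.05,"dy":0,"dz":0,"twist":0},
  {"dx":0.07,"dy":0,"dz":0,"twist":0},
  {"dx":0.085,"dy":0,"dz":0,"twist":0},
  {"dx":0.095,"dy":0,"dz":0,"twist":0},
  {"dx":0.098,"dy":0,"dz":0,"twist":0},
  {"dx":0.098,"dy":0,"dz":0,"twist":0},
  {"dx":0.098,"dy":0,"dz":0,"twist":0},
])

```text
t: 2.72
eef_pos: [0.4572, 0.0483, 0.0232]
ee_rot: [-2.551, 1.57, 0.377]
force: [0.1, 0.5, -0.7]
width: 0.0598
```

Call:
jog_arm([
  {"dx":0,"dy":0,"dz":0,"twist":0},
  {"dx":0,"dy":0,"dz":0,"twist":0},
  {"dx":0,"dy":0,"dz":0,"twist":0},
  {"dx":0,"dy":0,"dz":0,"twist":0},
  {"dx":0,"dy":0,"dz":0,"twist":0},
  {"dx":0,"dy":0,"dz":0,"twist":0},
  {"dx":0,"dy":0,"dz":0,"twist":0},
  {"dx":0,"dy":0,"dz":0,"twist":0},
], gripper=0.0, newtons=30)

```text
t: 3.38
eef_pos: [0.4571, 0.0475, 0.0227]
ee_rot: [-2.728, 1.571, 0.199]
force: [0.2, -0.9, 2.5]
width: 0.024
```

Width 24 mm: gripped. Lift.

Call:
jog_arm([
  {"dx":-0.004,"dy":0,"dz":0,"twist":0},
  {"dx":-0.015,"dy":0,"dz":0,"twist":0},
  {"dx":-0.035,"dy":0,"dz":0,"twist":0},
  {"dx":-0.055,"dy":0,"dz":0,"twist":0},
  {"dx":-0.075,"dy":0,"dz":0,"twist":0},
  {"dx":-0.09,"dy":0,"dz":0,"twist":0},
  {"dx":-0.098,"dy":0,"dz":0,"twist":0},
  {"dx":-0.1,"dy":0,"dz":0,"twist":0},
  {"dx":-0.1,"dy":0,"dz":0,"twist":0},
])

```text
t: 4.13
eef_pos: [0.4568, 0.0475, 0.1226]
ee_rot: [-1.823, 1.57, 1.103]
force: [-0.8, 0.2, -2.5]
width: 0.0237
```

Run:
```python
from h import *
im=arm.grab_frame("top"); cv2.imwrite("pics/t2.png",im[:,:,::-1]); im=arm.grab_frame("side"); cv2.imwrite("pics/s2.png",im[:,:,::-1])
go([.630,-.0027,.120],178.4)
a=np.hstack([cv2.imread("pics/s2.png")[110:310,150:350],cv2.imread("pics/t2.png")[150:350,150:350]]); cv2.imwrite("pics/a3.png",cv2.resize(a,None,fx=2,fy=2,interpolation=cv2.INTER_CUBIC))
```

```text
t 4.23 pos [0.4562 0.0472 0.1216] jaw 167.67 d(tool) [ 0.0013  0.0116 -0.1804] F [-0.58  0.08 -3.05] w 0.0236 q6 -0.749
twist -10.73
```

View pics/a3.png

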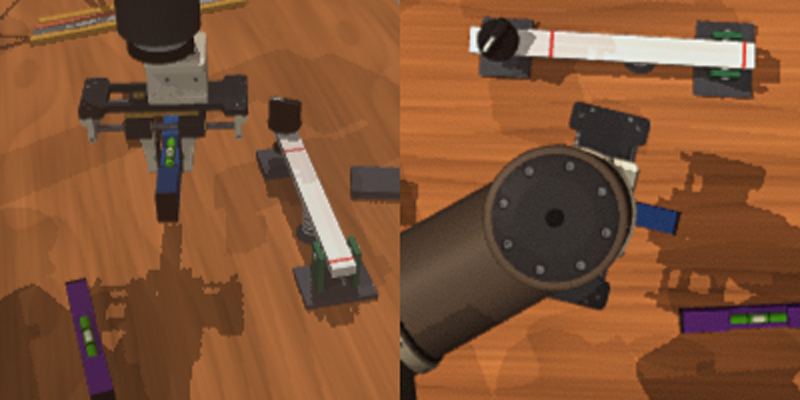

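Call:
jog_arm([
  {"dx":0,"dy":0.001,"dz":-0.008,"twist":-1},
  {"dx":0,"dy":0.002,"dz":-0.025,"twist":-2},
  {"dx":0,"dy":0.003,"dz":-0.05,"twist":-4},
  {"dx":0,"dy":0.005,"dz":-0.08,"twist":-6},
  {"dx":0,"dy":0.007,"dz":-0.11,"twist":-8},
  {"dx":0,"dy":0.009,"dz":-0.14,"twist":-9.5},
  {"dx":0,"dy":0.011,"dz":-0.163,"twist":-10.7},
  {"dx":0,"dy":0.0116,"dz":-0.176,"twist":-10.7},
  {"dx":0,"dy":0.0116,"dz":-0.18,"twist":-10.7},
  {"dx":0,"dy":0.0116,"dz":-0.18,"twist":-10.7},
  {"dx":0,"dy":0.0116,"dz":-0.18,"twist":-10.7},
])

```text
t: 5.15
eef_pos: [0.6291, -0.0023, 0.1211]
ee_rot: [0.179, 1.568, -2.991]
force: [0.4, 0.2, -3.2]
width: 0.0238
```

Run:
```python
from h import *
im=arm.grab_frame("top"); cv2.imwrite("pics/t3.png",im[:,:,::-1]); im=arm.grab_frame("side"); cv2.imwrite("pics/s3.png",im[:,:,::-1])
go([.630,-.0027,.087],178.4)
a=np.hstack([cv2.imread("pics/s3.png")[110:310,200:400],cv2.imread("pics/t3.png")[80:280,180:380]]); cv2.imwrite("pics/a4.png",cv2.resize(a,None,fx=2,fy=2,interpolation=cv2.INTER_CUBIC))
```

```text
t 5.25 pos [ 0.6292 -0.002   0.1221] jaw 178.4 d(tool) [ 0.0351  0.0007 -0.0009] F [-0.5  -0.46 -2.25] w 0.0242 q6 -0.334
twist 0.0
```

View pics/a4.png

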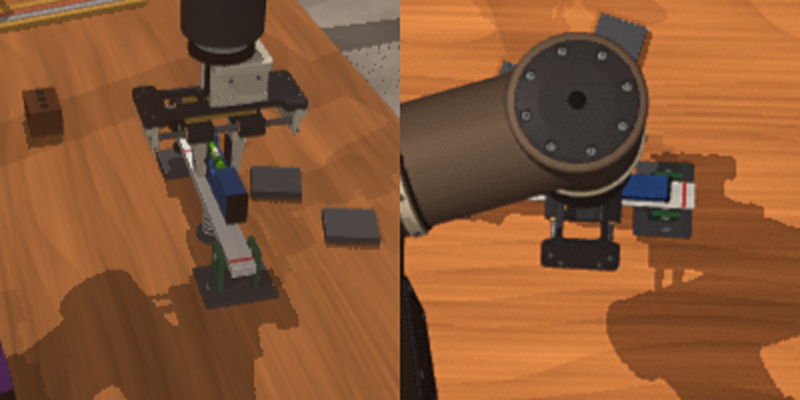

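Run:
```python
from h import *
crop("t",cv2.imread("pics/t3.png"),280,150,60,50,12,"pics/c5.png")
for y in(-.0915,):
  for dx in(-.012,.012): print(proj("top",[.6265+dx,y,.139]))
```

```text
[314.30385104 178.56673271]
[314.54282212 167.38970205]
```

View pics/c5.png

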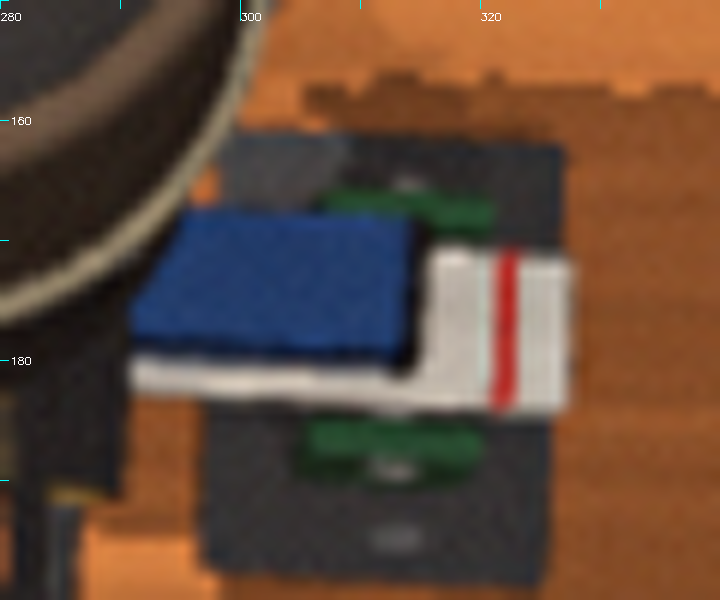

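Call:
jog_arm([
  {"dx":0.006,"dy":0,"dz":0,"twist":0},
  {"dx":0.015,"dy":0,"dz":0,"twist":0},
  {"dx":0.022,"dy":0,"dz":0,"twist":0},
  {"dx":0.026,"dy":0,"dz":0,"twist":0},
  {"dx":0.029,"dy":0,"dz":0,"twist":0},
  {"dx":0.031,"dy":0,"dz":0,"twist":0},
  {"dx":0.031,"dy":0,"dz":0,"twist":0},
])

```text
t: 5.83
eef_pos: [0.6301, -0.0023, 0.091]
ee_rot: [0.292, 1.57, -2.877]
force: [-0.6, 0.2, -2.4]
width: 0.0236
```

Call:
jog_arm([
  {"dx":0.001,"dy":0,"dz":0,"twist":0},
  {"dx":0.002,"dy":0,"dz":0,"twist":0},
  {"dx":0.003,"dy":0,"dz":0,"twist":0},
  {"dx":0.004,"dy":0,"dz":0,"twist":0},
  {"dx":0.004,"dy":0,"dz":0,"twist":0},
])

```text
t: 6.25
eef_pos: [0.6307, -0.0021, 0.088]
ee_rot: [-2.87, 1.57, 0.243]
force: [-0.8, -0.2, 1.5]
width: 0.024
```

Run:
```python
from h import *
im=arm.grab_frame("side"); cv2.imwrite("pics/s4.png",im[:,:,::-1])
go([.630,-.0027,.087],178.4)
crop("s",cv2.imread("pics/s4.png"),260,150,100,120,5,"pics/c6.png")
```

```text
t 6.3 pos [ 0.6307 -0.0022  0.0881] jaw 178.39 d(tool) [0.0011 0.0005 0.0007] F [-1.29 -0.67  1.29] w 0.0243 q6 -0.334
twist -0.01
```

View pics/c6.png

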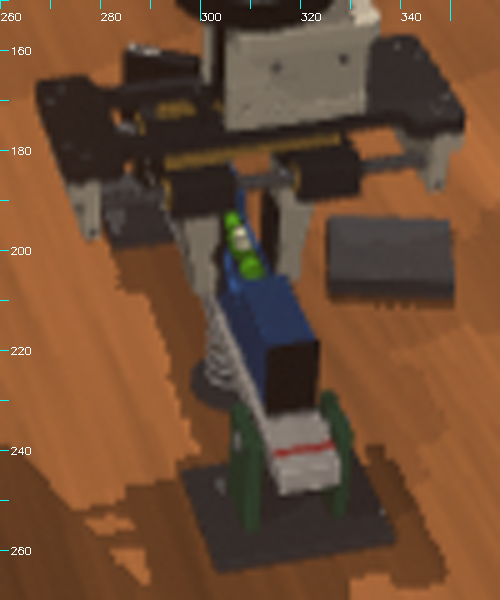

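Call:
jog_arm([
  {"dx":0.001,"dy":0,"dz":0,"twist":0},
  {"dx":0.002,"dy":0,"dz":0,"twist":0},
  {"dx":0.002,"dy":0,"dz":0,"twist":0},
])

```text
t: 6.55
eef_pos: [0.6306, -0.002, 0.0856]
ee_rot: [-2.725, 1.57, 0.388]
force: [0.3, 0.4, 1.2]
width: 0.0242
```

Call:
jog_arm([
  {"dx":0,"dy":0,"dz":0,"twist":0},
  {"dx":0,"dy":0,"dz":0,"twist":0},
  {"dx":0,"dy":0,"dz":0,"twist":0},
  {"dx":0,"dy":0,"dz":0,"twist":0},
  {"dx":0,"dy":0,"dz":0,"twist":0},
  {"dx":0,"dy":0,"dz":0,"twist":0},
], gripper=0.055)

```text
t: 7.05
eef_pos: [0.6303, -0.0022, 0.0855]
ee_rot: [0.33, 1.571, -2.84]
force: [-0.3, 0.4, 0.7]
width: 0.0537
```

Call:
jog_arm([
  {"dx":-0.008,"dy":0,"dz":0,"twist":0},
  {"dx":-0.03,"dy":0,"dz":0,"twist":0},
  {"dx":-0.055,"dy":0,"dz":0,"twist":0},
  {"dx":-0.075,"dy":0,"dz":0,"twist":0},
  {"dx":-0.085,"dy":0,"dz":0,"twist":0},
  {"dx":-0.09,"dy":0,"dz":0,"twist":0},
  {"dx":-0.09,"dy":0,"dz":0,"twist":0},
])

```text
t: 7.63
eef_pos: [0.6307, -0.0021, 0.1767]
ee_rot: [-2.8, 1.569, 0.314]
force: [-0.2, 1.7, -0.2]
width: 0.0549
```

Run:
```python
from h import *
im=arm.grab_frame("side"); cv2.imwrite("pics/s5.png",im[:,:,::-1])
im=arm.grab_frame("top"); cv2.imwrite("pics/t5.png",im[:,:,::-1])
go([.6315,.0563,.130],178.4)
crop("s",cv2.imread("pics/s5.png"),260,150,100,120,5,"pics/c7.png")
crop("t",cv2.imread("pics/t5.png"),270,140,80,60,9,"pics/c8.png")
```

```text
t 7.73 pos [ 0.6297 -0.0023  0.1746] jaw 178.37 d(tool) [ 0.0446 -0.0586 -0.0002] F [ 0.69 -0.04 -0.34] w 0.0548 q6 -0.334
twist -0.03
```

View pics/c7.png

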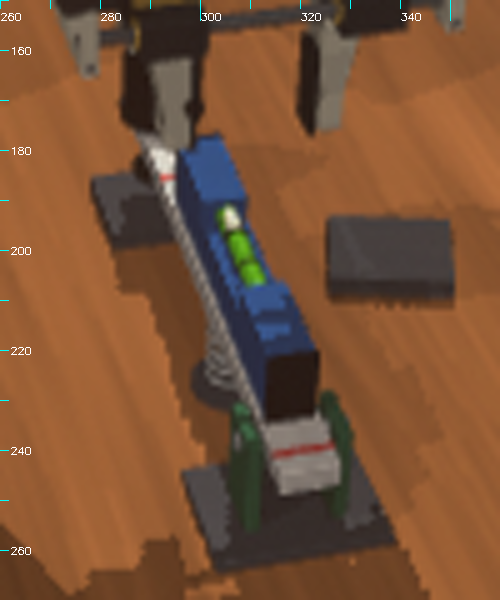

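View pics/c8.png

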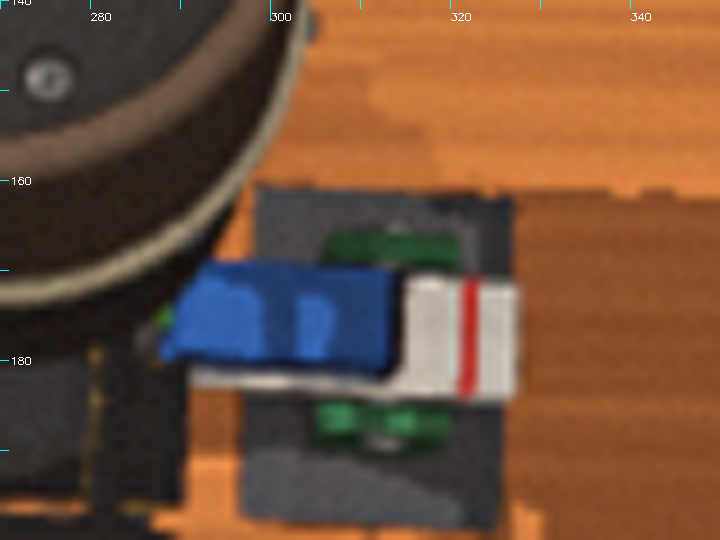

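Call:
jog_arm([
  {"dx":0.002,"dy":-0.01,"dz":0,"twist":0},
  {"dx":0.008,"dy":-0.03,"dz":0,"twist":0},
  {"dx":0.02,"dy":-0.05,"dz":0,"twist":0},
  {"dx":0.034,"dy":-0.065,"dz":0,"twist":0},
  {"dx":0.044,"dy":-0.0686,"dz":0,"twist":0},
  {"dx":0.049,"dy":-0.0686,"dz":0,"twist":0},
  {"dx":0.05,"dy":-0.0686,"dz":0,"twist":0},
  {"dx":0.05,"dy":-0.0686,"dz":0,"twist":0},
], gripper=0.0)

```text
t: 8.4
eef_pos: [0.632, 0.0658, 0.1249]
ee_rot: [0.539, 1.569, -2.631]
force: [0.5, 0.7, -0.2]
width: 0.0073
```

Call:
jog_arm([
  {"dx":0.002,"dy":0,"dz":0,"twist":0},
  {"dx":0.004,"dy":0,"dz":0,"twist":0},
  {"dx":0.006,"dy":0,"dz":0,"twist":0},
  {"dx":0.008,"dy":0,"dz":0,"twist":0},
  {"dx":0.01,"dy":0,"dz":0,"twist":0},
  {"dx":0.012,"dy":0,"dz":0,"twist":0},
  {"dx":0.014,"dy":0,"dz":0,"twist":0},
  {"dx":0.014,"dy":0,"dz":0,"twist":0},
])

```text
t: 9.07
eef_pos: [0.6328, 0.0668, 0.1117]
ee_rot: [-2.685, 1.569, 0.429]
force: [-0.2, 3.4, 4.9]
width: 0.0002
```

Run:
```python
from h import *
im=arm.grab_frame("side"); cv2.imwrite("pics/s6.png",im[:,:,::-1])
im=arm.grab_frame("top"); cv2.imwrite("pics/t6.png",im[:,:,::-1])
go([.6315,.0663,.107],178.4)
crop("s",cv2.imread("pics/s6.png"),260,150,100,120,5,"pics/c9.png")
crop("t",cv2.imread("pics/t6.png"),240,140,100,60,8,"pics/c10.png")
```

```text
t 9.17 pos [0.6328 0.0668 0.1119] jaw 178.41 d(tool) [0.0049 0.0005 0.0013] F [0.36 4.99 4.49] w 0.0004 q6 -0.439
twist 0.01
```

View pics/c9.png

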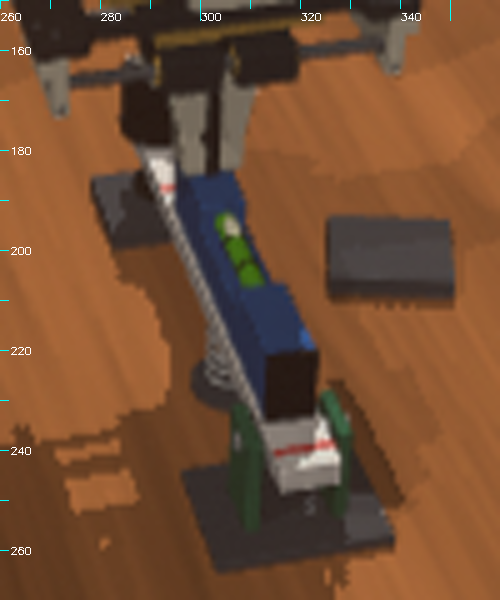

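View pics/c10.png

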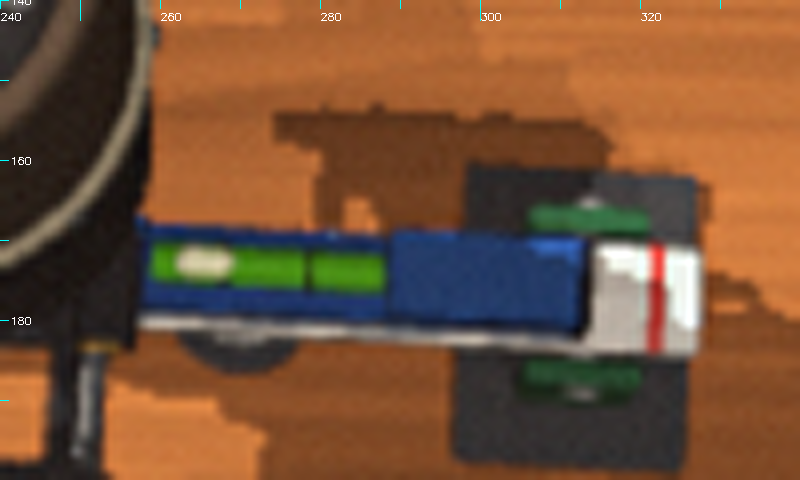

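Call:
jog_arm([
  {"dx":0.001,"dy":0,"dz":0,"twist":0},
  {"dx":0.002,"dy":0,"dz":0,"twist":0},
  {"dx":0.003,"dy":0,"dz":0,"twist":0},
  {"dx":0.004,"dy":0,"dz":0,"twist":0},
  {"dx":0.004,"dy":0,"dz":0,"twist":0},
])

```text
t: 9.58
eef_pos: [0.6328, 0.0666, 0.1077]
ee_rot: [-2.793, 1.57, 0.321]
force: [0.0, 4.9, 4.1]
width: 0.0001
```

Call:
jog_arm([
  {"dx":0.001,"dy":0,"dz":0,"twist":0},
  {"dx":0.002,"dy":0,"dz":0,"twist":0},
  {"dx":0.003,"dy":0,"dz":0,"twist":0},
  {"dx":0.003,"dy":0,"dz":0,"twist":0},
])

```text
t: 9.92
eef_pos: [0.633, 0.0667, 0.1072]
ee_rot: [-3.012, 1.568, 0.102]
force: [-6.5, 5.5, 19.9]
width: 0.0003
```

Call:
jog_arm([
  {"dx":-0.001,"dy":0,"dz":0,"twist":0},
  {"dx":-0.001,"dy":0,"dz":0,"twist":0},
  {"dx":-0.001,"dy":0,"dz":0,"twist":0},
  {"dx":-0.001,"dy":0,"dz":0,"twist":0},
  {"dx":-0.001,"dy":0,"dz":0,"twist":0},
  {"dx":-0.001,"dy":0,"dz":0,"twist":0},
  {"dx":-0.001,"dy":0,"dz":0,"twist":0},
  {"dx":-0.001,"dy":0,"dz":0,"twist":0},
  {"dx":-0.001,"dy":0,"dz":0,"twist":0},
  {"dx":-0.001,"dy":0,"dz":0,"twist":0},
  {"dx":-0.001,"dy":0,"dz":0,"twist":0},
  {"dx":-0.001,"dy":0,"dz":0,"twist":0},
  {"dx":-0.001,"dy":0,"dz":0,"twist":0},
  {"dx":-0.001,"dy":0,"dz":0,"twist":0},
  {"dx":-0.001,"dy":0,"dz":0,"twist":0},
  {"dx":-0.001,"dy":0,"dz":0,"twist":0},
  {"dx":-0.001,"dy":0,"dz":0,"twist":0},
  {"dx":-0.001,"dy":0,"dz":0,"twist":0},
  {"dx":-0.001,"dy":0,"dz":0,"twist":0},
  {"dx":-0.001,"dy":0,"dz":0,"twist":0},
])

```text
t: 11.58
eef_pos: [0.6329, 0.0667, 0.1073]
ee_rot: [-2.904, 1.569, 0.21]
force: [-2.8, 4.7, 14.4]
width: 0.0003
```

Run:
```python
from h import *
go([.6315,.0663,.107],178.4)
im=arm.grab_frame("side"); cv2.imwrite("pics/s7.png",im[:,:,::-1])
im=arm.grab_frame("top"); cv2.imwrite("pics/t7.png",im[:,:,::-1])
go([.6315,.0663,.107],178.4)
crop("s",cv2.imread("pics/s7.png"),260,150,100,120,5,"pics/c11.png")
crop("t",cv2.imread("pics/t7.png"),250,160,70,35,11,"pics/c12.png")
```

```text
t 11.58 pos [0.6329 0.0667 0.1073] jaw 178.43 d(tool) [0.0003 0.0004 0.0014] F [-2.84  4.67 14.39] w 0.0003 q6 -0.439
twist 0.03
t 11.68 pos [0.6329 0.0667 0.1073] jaw 178.42 d(tool) [0.0003 0.0004 0.0014] F [-4.06  4.82 14.43] w 0.0006 q6 -0.439
twist 0.02
```

View pics/c11.png

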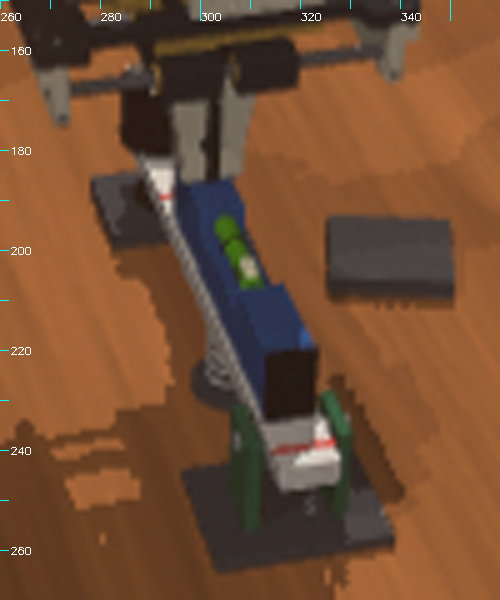

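View pics/c12.png

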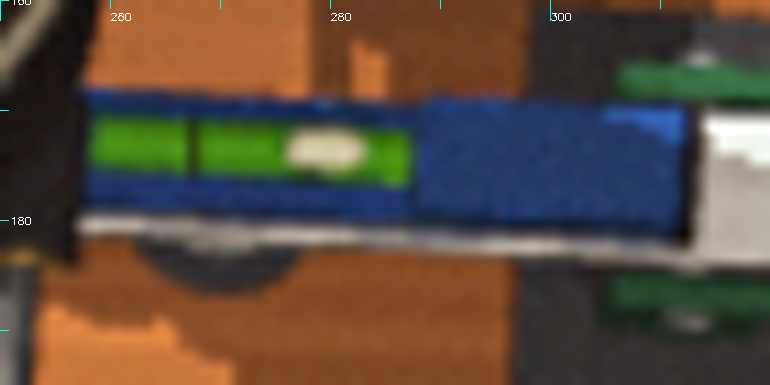

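Call:
jog_arm([
  {"dx":0,"dy":0,"dz":0,"twist":0},
  {"dx":0,"dy":0,"dz":0,"twist":0},
  {"dx":0,"dy":0,"dz":0,"twist":0},
  {"dx":0,"dy":0,"dz":0,"twist":0},
  {"dx":0,"dy":0,"dz":0,"twist":0},
  {"dx":0,"dy":0,"dz":0,"twist":0},
  {"dx":0,"dy":0,"dz":0,"twist":0},
  {"dx":0,"dy":0,"dz":0,"twist":0},
  {"dx":0,"dy":0,"dz":0,"twist":0},
  {"dx":0,"dy":0,"dz":0,"twist":0},
  {"dx":0,"dy":0,"dz":0,"twist":0},
  {"dx":0,"dy":0,"dz":0,"twist":0},
])

```text
t: 12.68
eef_pos: [0.6329, 0.0667, 0.1073]
ee_rot: [-2.916, 1.569, 0.198]
force: [-3.2, 5.0, 13.5]
width: 0.0005
```

```bash
cat >> h.py <<'E'
def bubble(path):
    im=cv2.imread(path).astype(float); r=im[172:176,250:300].mean(0)
    b,g,rr=r[:,0],r[:,1],r[:,2]
    w=np.clip(b-40,0,None)*(rr>90)
    u=np.arange(250,300)
    for i in range(5,42): print(250+i,r[i].round().astype(int),end=' ')
    print()
E
python3 - <<'E'
from h import *
im=arm.grab_frame("top"); cv2.imwrite("pics/t8.png",im[:,:,::-1])
bubble("pics/t8.png"); crop("t",cv2.imread("pics/t8.png"),250,160,70,35,11,"pics/c13.png")
E
```

```text
255 [32 32 38] 256 [28 26 33] 257 [33 29 29] 258 [48 87 47] 259 [ 38 114  58] 260 [ 35 120  64] 261 [ 30 120  62] 262 [ 28 121  62] 263 [ 29 122  62] 264 [ 29 122  63] 265 [ 30 124  64] 266 [ 28 127  64] 267 [20 69 42] 268 [ 26 114  60] 269 [ 26 130  65] 270 [ 27 130  66] 271 [ 24 129  66] 272 [ 23 130  66] 273 [ 22 129  65] 274 [ 20 128  63] 275 [ 26 129  67] 276 [ 76 142 117] 277 [118 160 160] 278 [127 164 168] 279 [130 172 174] 280 [132 177 178] 281 [130 176 176] 282 [111 158 154] 283 [ 49 133  90] 284 [ 18 128  64] 285 [ 17 132  67] 286 [ 19 130  66] 287 [58 80 44] 288 [107  62  38] 289 [106  57  36] 290 [103  57  36] 291 [103  58  35]
```

View pics/c13.png

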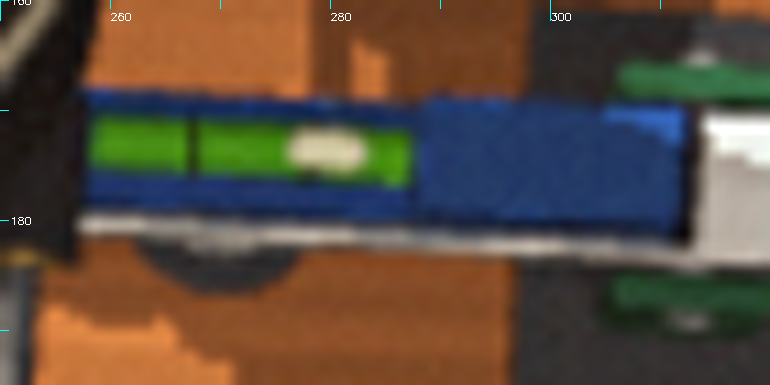

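Call:
jog_arm([
  {"dx":-0.004,"dy":0,"dz":0,"twist":0},
  {"dx":-0.014,"dy":0,"dz":0,"twist":0},
  {"dx":-0.028,"dy":0,"dz":0,"twist":0},
  {"dx":-0.042,"dy":0,"dz":0,"twist":0},
  {"dx":-0.05,"dy":0,"dz":0,"twist":0},
  {"dx":-0.052,"dy":0,"dz":0,"twist":0},
  {"dx":-0.052,"dy":0,"dz":0,"twist":0},
], gripper=0.04)

```text
t: 13.32
eef_pos: [0.6322, 0.0661, 0.1578]
ee_rot: [-2.45, 1.571, 0.663]
force: [0.2, 0.2, -0.9]
width: 0.0382
```

Run:
```python
from h import *
im=arm.grab_frame("top"); cv2.imwrite("pics/t9.png",im[:,:,::-1])
im=arm.grab_frame("side"); cv2.imwrite("pics/s9.png",im[:,:,::-1])
t=cv2.imread("pics/top0.png"); g=t.min(2).astype(float)
m=np.zeros(g.shape); m[160:181,188:199]=1
ys,xs=np.nonzero((m>0)&(np.hypot(*(np.indices(g.shape)[::-1]-np.array([199,170.])[:,None,None]))<10))
w=np.clip(g[ys,xs]-30,0,None); print(np.c_[xs,ys,w][w>0].astype(int).tolist())
c=np.average(np.c_[xs,ys],axis=0,weights=w); C=np.cov(np.c_[xs,ys].T,aweights=w); e,v=np.linalg.eigh(C); print("mark c",c,e,v[:,1])
p=atz("top",c+3*v[:,1],.112)-atz("top",c-3*v[:,1],.112); print("mark yaw",np.degrees(np.arctan2(p[1],p[0])), atz("top",c,.112))
for k in[(.6348,.165,.1)]:
  print(proj("top",k),proj("side",k)); go([k[0],k[1],.13],55.5)
crop("s",cv2.imread("pics/s9.png"),260,140,80,60,9,"pics/c14.png")
```

```text
[[198, 164, 2], [195, 167, 1], [196, 167, 10], [195, 168, 53], [196, 168, 64], [197, 168, 15], [194, 169, 27], [195, 169, 120], [196, 169, 117], [197, 169, 36], [193, 170, 10], [194, 170, 95], [195, 170, 135], [196, 170, 71], [197, 170, 3], [192, 171, 1], [193, 171, 76], [194, 171, 139], [195, 171, 83], [196, 171, 10], [192, 172, 48], [193, 172, 147], [194, 172, 125], [195, 172, 36], [191, 173, 10], [192, 173, 121], [193, 173, 145], [194, 173, 65], [191, 174, 41], [192, 174, 139], [193, 174, 87], [194, 174, 10], [191, 175, 43], [192, 175, 98], [193, 175, 39]]
mark c [193.79387939 171.54950495] [0.47521506 6.27410077] [-0.56379403  0.82591542]
mark yaw 147.75828953281638 [0.62635351 0.17041791 0.112     ]
[197.2836747  168.51611666] [291.64379429 163.21946709]
t 13.42 pos [0.6316 0.0661 0.1567] jaw 178.37 d(tool) [ 0.0266 -0.099  -0.0004] F [ 0.3   0.77 -0.1 ] w 0.0395 q6 -0.439
twist -57.13
```

View pics/c14.png

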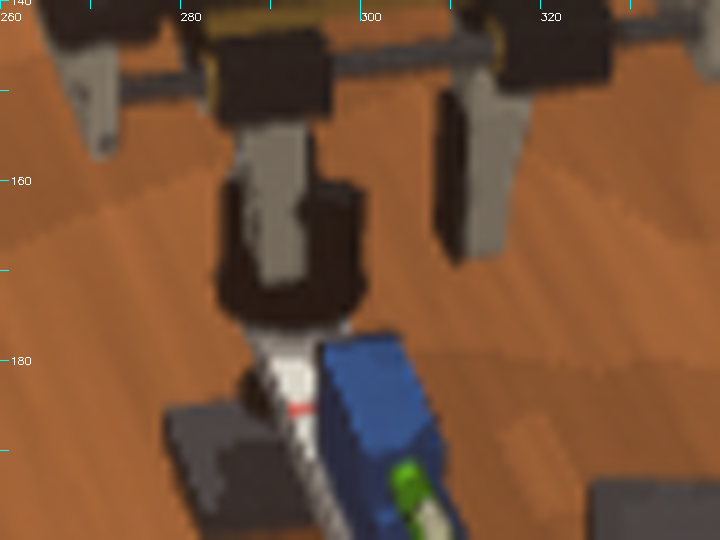

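View pics/t9.png

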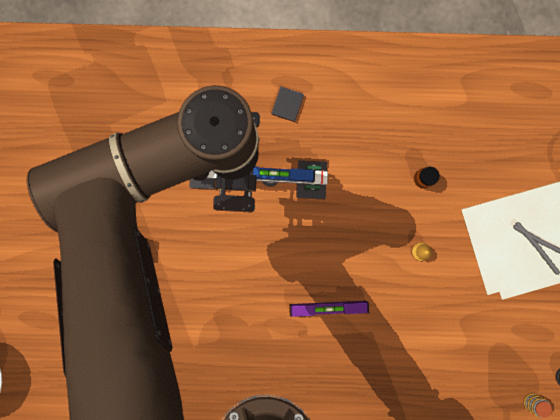

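Call:
jog_arm([
  {"dx":0,"dy":-0.008,"dz":0,"twist":-5},
  {"dx":0,"dy":-0.024,"dz":0,"twist":-11},
  {"dx":0,"dy":-0.044,"dz":0,"twist":-18},
  {"dx":0,"dy":-0.064,"dz":0,"twist":-25},
  {"dx":0.006,"dy":-0.082,"dz":0,"twist":-32},
  {"dx":0.012,"dy":-0.094,"dz":0,"twist":-39},
  {"dx":0.018,"dy":-0.099,"dz":0,"twist":-46},
  {"dx":0.024,"dy":-0.099,"dz":0,"twist":-53},
  {"dx":0.026,"dy":-0.099,"dz":0,"twist":-58},
  {"dx":0.026,"dy":-0.099,"dz":0,"twist":-59.4},
  {"dx":0.026,"dy":-0.099,"dz":0,"twist":-59.4},
  {"dx":0.026,"dy":-0.099,"dz":0,"twist":-59.4},
])

```text
t: 14.42
eef_pos: [0.6349, 0.1652, 0.1312]
ee_rot: [-0.421, 1.57, -2.557]
force: [0.2, 0.6, 0.0]
width: 0.04
```

Run:
```python
from h import *
go([.6348,.165,.094],57.8)
im=arm.grab_frame("side"); cv2.imwrite("pics/s10.png",im[:,:,::-1])
im=arm.grab_frame("top"); cv2.imwrite("pics/t10.png",im[:,:,::-1])
crop("s",cv2.imread("pics/s10.png"),250,110,90,90,7,"pics/c15.png")
crop("s",cv2.imread("pics/t10.png"),150,110,140,90,5,"pics/c16.png")
```

```text
t 14.42 pos [0.6349 0.1652 0.1312] jaw -122.37 d(tool) [ 0.0372 -0.      0.0002] F [0.15 0.65 0.  ] w 0.04 q6 0.455
twist -0.17
```

View pics/c15.png

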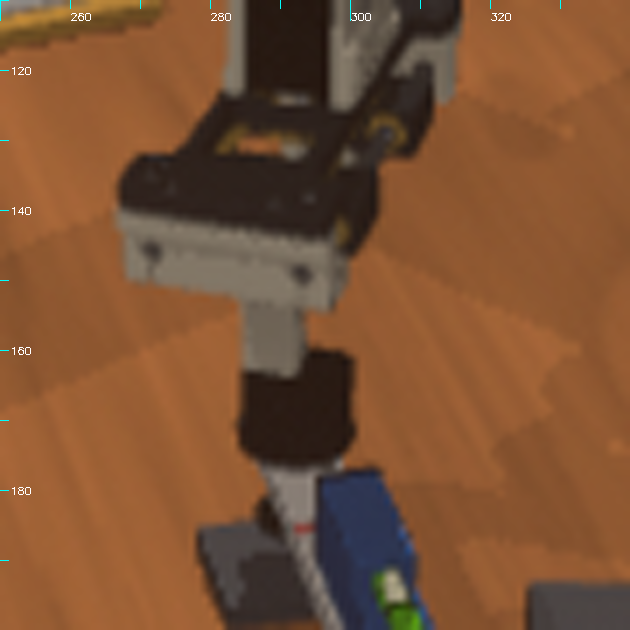

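View pics/c16.png

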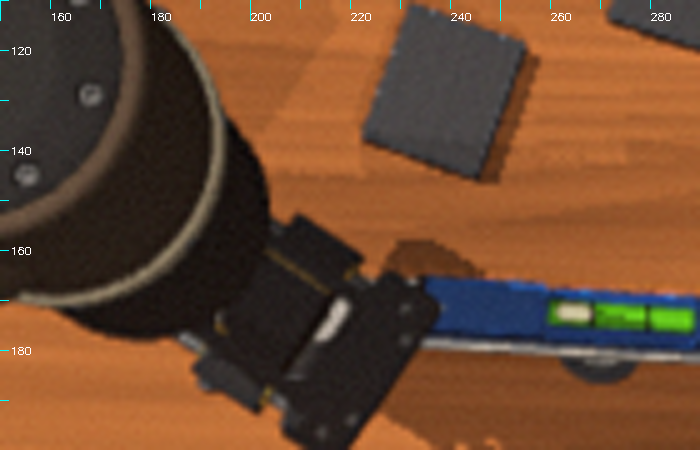

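Call:
jog_arm([
  {"dx":0.004,"dy":0,"dz":0,"twist":0},
  {"dx":0.012,"dy":0,"dz":0,"twist":0},
  {"dx":0.022,"dy":0,"dz":0,"twist":0},
  {"dx":0.03,"dy":0,"dz":0,"twist":0},
  {"dx":0.035,"dy":0,"dz":0,"twist":0},
  {"dx":0.037,"dy":0,"dz":0,"twist":0},
  {"dx":0.037,"dy":0,"dz":0,"twist":0},
])

```text
t: 15.1
eef_pos: [0.6347, 0.1651, 0.0935]
ee_rot: [-0.457, 1.569, -2.59]
force: [-0.0, 0.3, -0.5]
width: 0.0401
```

Call:
jog_arm([
  {"dx":0,"dy":0,"dz":0,"twist":0},
  {"dx":0,"dy":0,"dz":0,"twist":0},
  {"dx":0,"dy":0,"dz":0,"twist":0},
  {"dx":0,"dy":0,"dz":0,"twist":0},
  {"dx":0,"dy":0,"dz":0,"twist":0},
  {"dx":0,"dy":0,"dz":0,"twist":0},
  {"dx":0,"dy":0,"dz":0,"twist":0},
], gripper=0.0, newtons=35)

```text
t: 15.68
eef_pos: [0.6353, 0.1655, 0.0948]
ee_rot: [2.802, 1.57, 0.669]
force: [-0.1, -0.0, -0.0]
width: 0.0138
```

Run:
```python
from h import *
go([.6348,.165,.094],57.8); s,R=tool(); print(s["moment"],s["force"])
im=arm.grab_frame("side"); cv2.imwrite("pics/s11.png",im[:,:,::-1])
crop("s",cv2.imread("pics/s11.png"),250,110,90,90,7,"pics/c17.png")
```

```text
t 15.68 pos [0.6353 0.1655 0.0948] jaw -122.21 d(tool) [ 0.0008 -0.0001  0.0007] F [-0.13 -0.04 -0.02] w 0.0138 q6 0.457
twist -0.01
[ 0.53448856 -0.1788472   0.0707665 ] [-0.12909159 -0.03682163 -0.0162609 ]
```

View pics/c17.png

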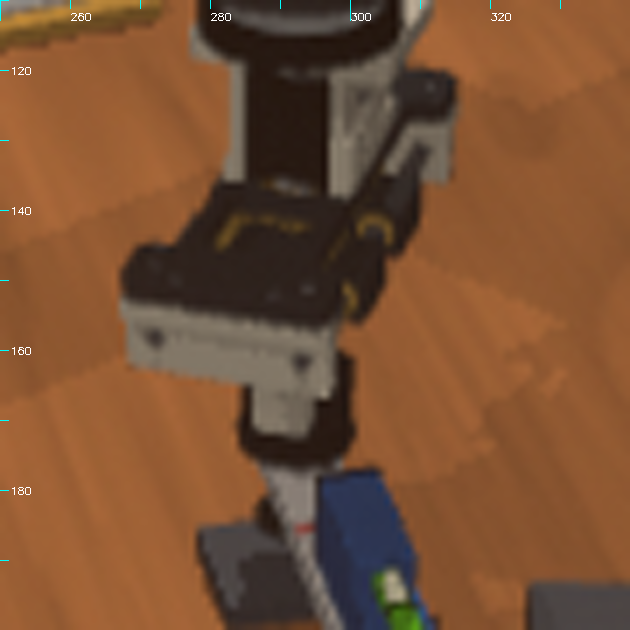

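Call:
jog_arm([
  {"dx":0,"dy":0,"dz":0,"twist":1.5},
  {"dx":0,"dy":0,"dz":0,"twist":5},
  {"dx":0,"dy":0,"dz":0,"twist":9},
  {"dx":0,"dy":0,"dz":0,"twist":13},
  {"dx":0,"dy":0,"dz":0,"twist":17},
  {"dx":0,"dy":0,"dz":0,"twist":21},
  {"dx":0,"dy":0,"dz":0,"twist":25},
  {"dx":0,"dy":0,"dz":0,"twist":29},
  {"dx":0,"dy":0,"dz":0,"twist":33},
  {"dx":0,"dy":0,"dz":0,"twist":37},
  {"dx":0,"dy":0,"dz":0,"twist":41},
  {"dx":0,"dy":0,"dz":0,"twist":45},
  {"dx":0,"dy":0,"dz":0,"twist":49},
  {"dx":0,"dy":0,"dz":0,"twist":53},
  {"dx":0,"dy":0,"dz":0,"twist":57},
  {"dx":0,"dy":0,"dz":0,"twist":61},
  {"dx":0,"dy":0,"dz":0,"twist":64},
  {"dx":0,"dy":0,"dz":0,"twist":66},
  {"dx":0,"dy":0,"dz":0,"twist":66},
  {"dx":0,"dy":0,"dz":0,"twist":66},
])

```text
t: 17.4
eef_pos: [0.6358, 0.1658, 0.0949]
ee_rot: [-2.459, 1.569, 0.54]
force: [4.0, 2.6, -1.1]
width: 0.0135
```

Call:
jog_arm([
  {"dx":0,"dy":0,"dz":0,"twist":0},
  {"dx":0,"dy":0,"dz":0,"twist":0},
  {"dx":0,"dy":0,"dz":0,"twist":0},
  {"dx":0,"dy":0,"dz":0,"twist":0},
], gripper=0.04)

```text
t: 17.73
eef_pos: [0.6346, 0.165, 0.0943]
ee_rot: [0.672, 1.57, -2.613]
force: [-0.1, 0.0, 1.7]
width: 0.0347
```

Call:
jog_arm([
  {"dx":-0.005,"dy":0,"dz":0,"twist":0},
  {"dx":-0.018,"dy":0,"dz":0,"twist":0},
  {"dx":-0.035,"dy":0,"dz":0,"twist":0},
  {"dx":-0.05,"dy":0,"dz":0,"twist":0},
  {"dx":-0.06,"dy":0,"dz":0,"twist":0},
  {"dx":-0.063,"dy":0,"dz":0,"twist":0},
  {"dx":-0.063,"dy":0,"dz":0,"twist":0},
])

```text
t: 18.32
eef_pos: [0.6353, 0.1655, 0.1585]
ee_rot: [-2.435, 1.569, 0.564]
force: [-0.8, -0.4, -1.1]
width: 0.0403
```

Run:
```python
from h import *
go([.6325,.0663,.125],178.4); s,R=tool(); print(s["moment"],s["force"])
im=arm.grab_frame("side"); cv2.imwrite("pics/s12.png",im[:,:,::-1])
crop("s",cv2.imread("pics/s12.png"),250,110,110,110,6,"pics/c18.png")
```

```text
t 18.32 pos [0.6353 0.1655 0.1585] jaw 171.79 d(tool) [ 0.0334  0.0986 -0.0113] F [-0.75 -0.43 -1.14] w 0.0403 q6 -0.695
twist -6.61
[ 0.06702712 -0.06483753  0.00351453] [-0.75098373 -0.43208279 -1.13533741]
```

View pics/c18.png

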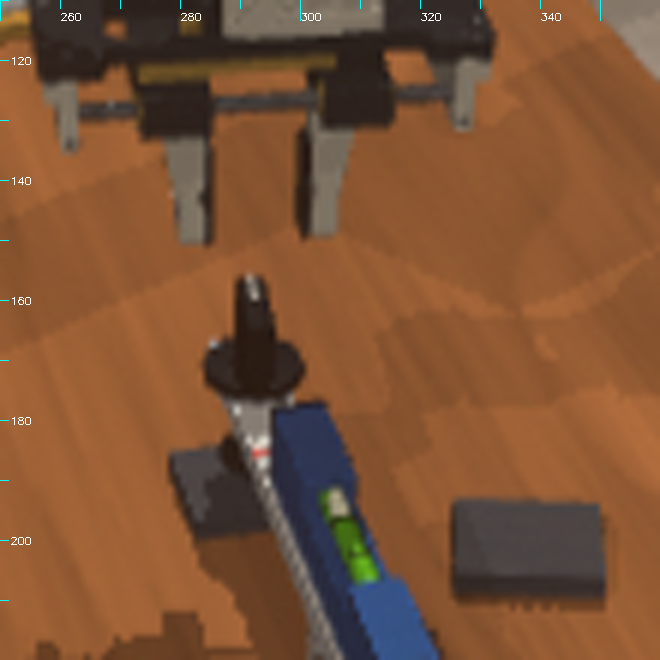

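Call:
jog_arm([
  {"dx":0,"dy":0.01,"dz":-0.001,"twist":-1},
  {"dx":0,"dy":0.03,"dz":-0.003,"twist":-2},
  {"dx":0,"dy":0.055,"dz":-0.006,"twist":-4},
  {"dx":0.004,"dy":0.078,"dz":-0.009,"twist":-5},
  {"dx":0.014,"dy":0.093,"dz":-0.011,"twist":-6},
  {"dx":0.026,"dy":0.0985,"dz":-0.011,"twist":-6.6},
  {"dx":0.032,"dy":0.0985,"dz":-0.011,"twist":-6.6},
  {"dx":0.033,"dy":0.0985,"dz":-0.011,"twist":-6.6},
  {"dx":0.033,"dy":0.0985,"dz":-0.011,"twist":-6.6},
], gripper=0.0)

```text
t: 19.12
eef_pos: [0.6315, 0.0665, 0.1236]
ee_rot: [0.43, 1.569, -2.74]
force: [-0.0, -0.5, 0.5]
width: 0.0005
```

Call:
jog_arm([
  {"dx":0.002,"dy":0,"dz":0,"twist":0},
  {"dx":0.004,"dy":0,"dz":0,"twist":0},
  {"dx":0.006,"dy":0,"dz":0,"twist":0},
  {"dx":0.008,"dy":0,"dz":0,"twist":0},
  {"dx":0.01,"dy":0,"dz":0,"twist":0},
  {"dx":0.012,"dy":0,"dz":0,"twist":0},
  {"dx":0.013,"dy":0,"dz":0,"twist":0},
  {"dx":0.014,"dy":0,"dz":0,"twist":0},
  {"dx":0.014,"dy":0,"dz":0,"twist":0},
])

```text
t: 19.87
eef_pos: [0.6325, 0.0668, 0.1114]
ee_rot: [-2.722, 1.569, 0.392]
force: [-1.5, 4.1, 7.5]
width: 0.0007
```

Call:
jog_arm([
  {"dx":0.0005,"dy":0,"dz":0,"twist":0},
  {"dx":0.001,"dy":0,"dz":0,"twist":0},
  {"dx":0.001,"dy":0,"dz":0,"twist":0},
  {"dx":0.001,"dy":0,"dz":0,"twist":0},
])

```text
t: 20.2
eef_pos: [0.6327, 0.0668, 0.1114]
ee_rot: [-2.814, 1.568, 0.3]
force: [-4.1, 5.1, 13.2]
width: 0.0004
```

Call:
jog_arm([
  {"dx":0,"dy":0,"dz":0,"twist":0},
  {"dx":0,"dy":0,"dz":0,"twist":0},
  {"dx":0,"dy":0,"dz":0,"twist":0},
  {"dx":0,"dy":0,"dz":0,"twist":0},
  {"dx":0,"dy":0,"dz":0,"twist":0},
  {"dx":0,"dy":0,"dz":0,"twist":0},
  {"dx":0,"dy":0,"dz":0,"twist":0},
  {"dx":0,"dy":0,"dz":0,"twist":0},
  {"dx":0,"dy":0,"dz":0,"twist":0},
  {"dx":0,"dy":0,"dz":0,"twist":0},
  {"dx":0,"dy":0,"dz":0,"twist":0},
  {"dx":0,"dy":0,"dz":0,"twist":0},
  {"dx":0,"dy":0,"dz":0,"twist":0},
  {"dx":0,"dy":0,"dz":0,"twist":0},
  {"dx":0,"dy":0,"dz":0,"twist":0},
  {"dx":0,"dy":0,"dz":0,"twist":0},
  {"dx":0,"dy":0,"dz":0,"twist":0},
  {"dx":0,"dy":0,"dz":0,"twist":0},
  {"dx":0,"dy":0,"dz":0,"twist":0},
  {"dx":0,"dy":0,"dz":0,"twist":0},
])

```text
t: 21.87
eef_pos: [0.6326, 0.0669, 0.1114]
ee_rot: [-2.803, 1.568, 0.311]
force: [-4.1, 4.8, 14.4]
width: 0.0003
```

Call:
jog_arm([
  {"dx":0,"dy":0,"dz":0,"twist":0},
  {"dx":0,"dy":0,"dz":0,"twist":0},
  {"dx":0,"dy":0,"dz":0,"twist":0},
  {"dx":0,"dy":0,"dz":0,"twist":0},
  {"dx":0,"dy":0,"dz":0,"twist":0},
  {"dx":0,"dy":0,"dz":0,"twist":0},
  {"dx":0,"dy":0,"dz":0,"twist":0},
  {"dx":0,"dy":0,"dz":0,"twist":0},
  {"dx":0,"dy":0,"dz":0,"twist":0},
  {"dx":0,"dy":0,"dz":0,"twist":0},
  {"dx":0,"dy":0,"dz":0,"twist":0},
  {"dx":0,"dy":0,"dz":0,"twist":0},
  {"dx":0,"dy":0,"dz":0,"twist":0},
  {"dx":0,"dy":0,"dz":0,"twist":0},
])

```text
t: 23.03
eef_pos: [0.6326, 0.0668, 0.1114]
ee_rot: [-2.791, 1.568, 0.323]
force: [-4.0, 4.5, 13.7]
width: 0.0002
```

Run:
```python
from h import *
im=arm.grab_frame("top"); cv2.imwrite("pics/t13.png",im[:,:,::-1])
im=arm.grab_frame("side"); cv2.imwrite("pics/s13.png",im[:,:,::-1])
bubble("pics/t13.png"); crop("t",cv2.imread("pics/t13.png"),250,160,80,40,10,"pics/c19.png")
crop("s",cv2.imread("pics/s13.png"),260,150,100,120,5,"pics/c20.png")
go([.6325,.0663,.125],178.4)
```

```text
255 [30 31 36] 256 [27 30 36] 257 [43 28 29] 258 [70 54 34] 259 [ 51 106  56] 260 [ 33 114  59] 261 [ 36 118  63] 262 [ 34 117  61] 263 [ 35 119  62] 264 [ 30 120  62] 265 [ 28 124  64] 266 [ 30 124  64] 267 [25 78 45] 268 [26 85 48] 269 [ 36 114  67] 270 [ 92 148 129] 271 [122 168 162] 272 [126 170 163] 273 [124 168 164] 274 [127 171 168] 275 [124 171 164] 276 [ 80 144 120] 277 [ 35 129  74] 278 [15 75 43] 279 [ 19 112  59] 280 [ 24 132  68] 281 [ 23 130  67] 282 [ 21 130  67] 283 [ 19 129  65] 284 [ 20 130  67] 285 [ 20 131  67] 286 [ 20 131  67] 287 [ 27 113  58] 288 [62 60 36] 289 [100  52  34] 290 [105  58  36] 291 [103  58  35] 
t 23.13 pos [0.6326 0.0669 0.1114] jaw 178.43 d(tool) [-0.0136  0.0006  0.0001] F [-4.03  4.52 12.74] w 0.0003 q6 -0.439
twist 0.03
```

View pics/c19.png

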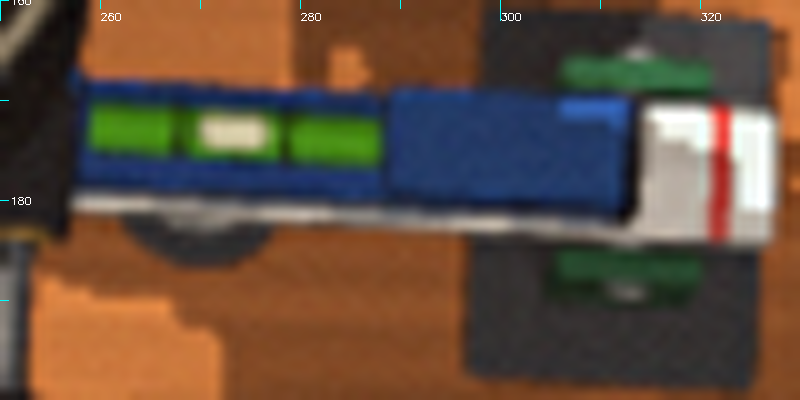

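View pics/c20.png

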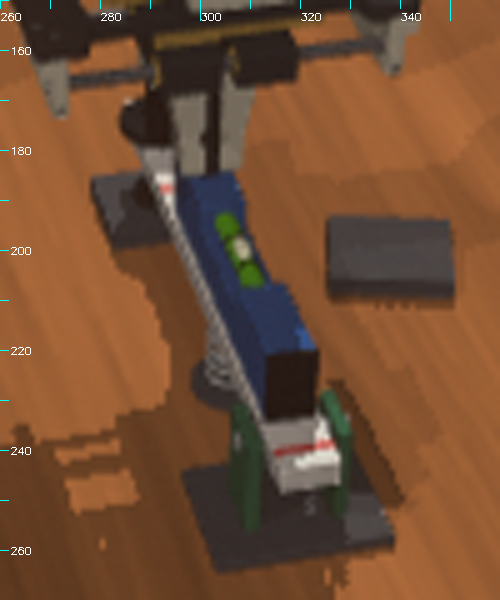

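Run:
```python
from h import *
P=[atz("top",p,.0995) for p in((313.2,169.6),(313.2,181.5),(258,168.2))]
for p in P: print(p.round(4))
o=np.array([.630,-.0037]); a=np.radians(88.4); y=np.array([np.cos(a),np.sin(a)]); x=np.array([y[1],-y[0]])
for p in P: d=p[:2]-o; print("x",(d@x).round(4),"y",(d@y).round(4))
c=atz("top",(272.9,173.7),.097)[:2]-o; print("vial centre x,y in seat",c@x,c@y)
b=arm.get_state(); print(b["t"],b["force"])
a0=cv2.imread("pics/side0.png"); a1=cv2.imread("pics/s13.png"); cv2.imwrite("pics/by.png",np.hstack([np.hstack([a0[310:380,250:400],a1[310:380,250:400]]),np.hstack([a0[140:210,190:260],a1[140:210,190:260]])]))
```

```text
[ 0.639  -0.0911  0.0995]
[ 0.6126 -0.0917  0.0995]
[0.639  0.031  0.0995]
x 0.0115 y -0.0871
x -0.0149 y -0.0884
x 0.008 y 0.0349
vial centre x,y in seat -0.0020999671380024197 0.0013852119859117142
23.1333 [-4.03341285  4.52251998 12.73853201]
```

View pics/by.png

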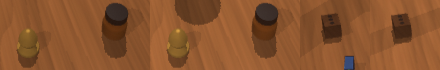

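Run:
```python
from station import arm
print(arm.job_done())
```

```text
the job is handed in; nothing more can be done
None
```

The job is handed in at about 23 s of the 72 s allowed, with the level on the rail, the bubble centred and the fingers still pressing. The hand-in gives no verdict, so what follows rests on my own last checks.

I stood the blue level on the rail between the red marks and let go. Pressed, the bubble read about 16 mm off towards the pivot end. I then turned the knob 66° clockwise, let go of it and pressed the level down again at about 70 mm on the knob side.

Checks while pressing, just before hand-in:
- **Bubble:** about 0.3 mm from centre (±4 mm allowed), read after about 3 s to settle.
- **Pressing:** about 13 N downward and steady. The height stopped at 0.1114 m while the force rose, so the foot is on its plate. I have no direct reading of the pad force; I estimate about 5 N.
- **Level on the seat:** about -2 mm across and +1.4 mm along, in line within about 2°.
- **Knob:** let go, with the fingers about 100 mm away from it.
- **Bystanders:** the jar, finial and wooden block look unmoved in the side pictures from before and after.

Things that failed or disagreed:
- **Refused calls:** three early move calls were refused because rows lacked some of the four values. Nothing moved, and I resent them complete.
- **Camera mismatch:** the two cameras disagreed by 2 to 5 mm on the red marks. I used the top view for both the level and the seat.
- **Sideways force:** a steady 4 to 5 N in both x and y stayed on the fingertips while pressing, and the level did not visibly slide.

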